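# Snap the lid onto the balance-weight case

### The job

Close the case that holds the brass balance weight: take the smaller of the two knobbed lids, set it on that case's mouth and press it straight down until it snaps fully home, then stop pushing (do not force it) and let go. Leave the larger lid where it lies.

Things in the scene. Friction and masses are not known exactly. Their poses are not given: they have to be found in the camera images.
- lid: Smaller white snap lid, loose, about 30 g, lies plug down. From its origin (centre of its underside) up its z: plug 22 mm deep (28 mm across at the foot, 50 mm bead 12 to 13 mm up, 43 mm neck), flange 76 mm across from 22 to 27 mm, round flat-topped knob 24 mm across from 27 to 49 mm, to grip and press. Its yaw does not matter.
- case: Grey round case with the brass weight in it, upright: 76 mm across, 60 mm high, mouth 68 mm wide; origin: centre of its underside, 8 mm above the bench on a rubber foot that gives 1 mm per 8 N; sinking over 5.5 mm is forcing it. The lid laid in centres itself on 4 sprung nubs, origins 48 mm apart; pressing meets a peak of 11 to 17 N, gives way, and is home, flange on rim, origins 38 mm apart.
- spare_case: The other grey case on its own foot, the same in every size but empty. Origin: centre of its underside, 8 mm above the bench. It is not to be closed.
- big_lid: The larger white lid, for another jar: flange 106 mm across from 22 to 27 mm up, the same 24 mm knob from 27 to 49 mm; loose, origin at the centre of its underside. Not used.
Not all that is in view belongs to the job. Leave any pink look-alike of the part that bears case alone.

How it is judged:
By the outcome, as a careful person would: the job done as asked, in the order asked, and still so for the second after the job is handed in, with the robot touching nothing.
It also fails if it takes over 40 s, if anything falls off the work surface, if the arm or the gripper's body presses on something with over 40 N, if the wrist force passes 120 N, or if a joint passes its speed limit or range.

### The arm

A 7-joint arm with a two-finger parallel gripper is mounted at the origin on the work surface. World frame = base frame: x ahead of the robot, y to its left, z up, the work surface at z = 0. Lengths are in m, angles in rad, forces in N, time in s.
With the tool pointing down it reaches from about 0.425 to 0.925 m from the base axis. Payload 6.8 kg.
Tool frame: the origin (TCP) lies between the finger pads; the fingertips stand 8 mm ahead of it and the grasp point (between the pads) lies 11 mm behind it; z points along the fingers, y is the line along which they close (so a half turn about z gives the same grasp; the last joint's range is limited). The gripper opens to 88 mm and grips with 3 to 60 N. Pads are 20 mm wide; open, the fingers measure 115 mm over their backs; the gripper's body (75 mm by 178 mm) begins 61 mm behind the grasp point.
Start: joints at [-1.406, 0.477, 0.022, 1.555, -0.011, 1.109, -0.083], TCP at [0.182, 0.65, 0.204] pointing down, gripper open.
Joint ranges: [-2.96, 2.96], [-0.34, 2.1], [-1.41, 1.46], [0.24, 2.44], [-1.37, 4.51], [0.17, 1.92], [-2.96, 2.96]. Speed limits (rad/s): [2.39, 2.39, 3.14, 3.14, 3.14, 3.14, 3.14].

### API

Orientations are given as a unit quaternion [w, x, y, z].
In Python, from workcell import arm gives the robot as it stands. The module is installed in compiled form; this text tells all that it offers.
- The arm moves only by the tool send_rows, never from a script. Its argument "commands" is one flat list of numbers, 7 for each row, row after row: the opening, from 0 (shut) to 1 (fully open), then the shift along the tool's x, y, z in units of 25 mm (1.0 is 25 mm), then the turn, a rotation vector about the tool's x, y, z in units of 5 degrees (1.0 is 5 degrees). In form: [gripper, dx, dy, dz, rx, ry, rz, gripper, dx, dy, dz, rx, ry, rz, ...]. A call has 1 to 12 rows; each row is the pose to reach, as a shift and turn from the pose commanded when the call began, along the tool's axes at that moment; what a row does not reach only later rows make up. A row lasts 1/8 s, in which the tool goes at most 62.5 mm and 10.7 degrees, less where a joint would pass 70% of its speed; a pose out of reach is approached as far as the arm can. A call with a gripper value outside its range is refused whole. The fingers move at their own pace and stop on an object; "force" is the grip in N (left out, the last holds). Time passes only in rows, so rows that repeat a pose let the fingers close. It gives the time, the measured TCP pose, the force, the opening and the grip force at its end, in the units of the state.
- arm.read_state(): the state, without advancing time (a new reading comes with each control period).
- arm.read_camera(name): name is "scene" or "top"; returns (picture, depth): 420x560x3 uint8, red, green, blue; 420x560 float32, m along the optical axis (not along the pixel's ray), 0 where there is no reading.
- arm.camera_info(name): a dict with "fx", "fy", "cx", "cy" (pixels), "pose" (4x4, takes a point from camera to world coordinates). Camera axes: x right, y down, z forward; pixel columns grow to the right and rows downward; lengths in m; the calibration is good to about 2 mm. A picture is of the moment at which its call begins. camera_info takes no time and is no camera call.
- arm.job_done(): hands the job in; it is judged then, once.
The state is a dict: "time_s": time; "joints": joint angles; "qd": joint speeds; "effort": joint torques, N m; "tcp_pos": TCP position; "orientation": TCP orientation; "ft_force": force on the tool from outside, world axes, zero at the start; "ft_torque": the same for the moment, N m; "opening": finger opening in m; "grasp_force": force on a finger pad.
Only numpy, scipy, OpenCV 4.12 (cv2) and the standard library are available. Lean on these libraries where they do the work, as an engineer would, in place of code of your own. Each camera call takes 0.05 s, during which the arm holds its last target. There are 200 camera calls.

## Working session

There is one attempt and no reset: what is moved stays moved. The work goes in short steps, Python scripts to look and compute and a tool call to move; the robot and the scene stay as the last step left them, time stands still between calls to the robot, and variables do not carry over. Pictures are saved under pics/ and viewed, at most 10 in all, crops included, and the job is handed in when it is done.

Besides the shell and the picture viewer there is one more tool, called after ">>>" by a JSON object that holds its "api" and its "payload", one argument or row to a line. send_rows: Moves the arm, as the interface text tells. Its arguments: {"type":"object","properties":{"commands":{"type":"array"},"force":{"type":"number"}},"required":["commands"]}

```bash
mkdir -p pics; cat > h.py <<'E'
import numpy as np, cv2
from workcell import arm
def look(n,f):
    p,d=arm.read_camera(n); cv2.imwrite(f'pics/{f}.png',p[:,:,::-1]); i=arm.camera_info(n)
    v,u=np.mgrid[:420,:560]; P=np.stack([(u-i['cx'])/i['fx']*d,(v-i['cy'])/i['fy']*d,d,np.ones_like(d)],-1)@np.array(i['pose']).T
    P=P[...,:3]; P[d==0]=np.nan; np.save(f'pics/{f}.npy',P); return p,P
E
python3 - <<'E'
from h import *
for n in('scene','top'):
    look(n,n+'0'); i=arm.camera_info(n); print(n,np.round(i['pose'],3).tolist(),i['fx'])
s=arm.read_state(); print(s)
E
```

```text
scene [[0.854, 0.453, -0.255, 0.781], [0.52, -0.749, 0.411, -0.432], [-0.005, -0.484, -0.875, 0.772], [0.0, 0.0, 0.0, 1.0]] 467.761003949985
top [[-0.01, -0.999, 0.039, 0.513], [-1.0, 0.01, 0.012, -0.078], [-0.013, -0.039, -0.999, 0.912], [0.0, 0.0, 0.0, 1.0]] 467.8586978925298
{'time_s': 0.1, 'joints': array([-1.40611541,  0.47773714,  0.02237374,  1.55632389, -0.01150365,
        1.10928969, -0.08310747]), 'qd': array([ 0.00186296, -0.00146439, -0.00107395, -0.00201035,  0.00084223,
        0.0006748 , -0.00069663]), 'effort': array([ 4.37546871e-03, -5.84091854e+01,  1.54008061e+00, -2.73312485e+01,
       -5.42072277e-02,  1.30752189e-02,  4.58288332e-05]), 'tcp_pos': array([0.18173116, 0.64949325, 0.20307847]), 'orientation': array([-4.62153427e-05,  1.35976063e-01,  9.90711788e-01, -8.13420712e-04]), 'ft_force': array([1.44518935, 0.23486673, 0.38331119]), 'ft_torque': array([ 0.01303753, -0.0010288 ,  0.00536338]), 'grasp_force': 0.0, 'opening': 0.08775904101027485}
```

View pics/top0.png

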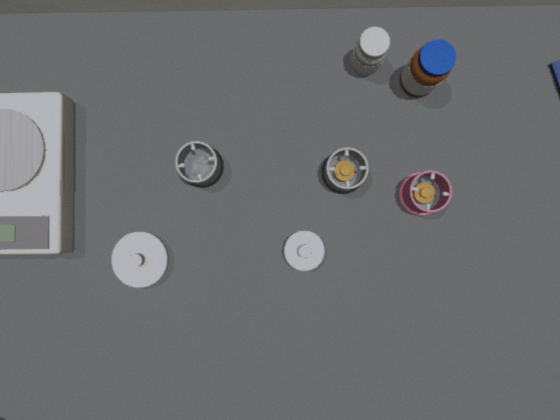

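View pics/scene0.png

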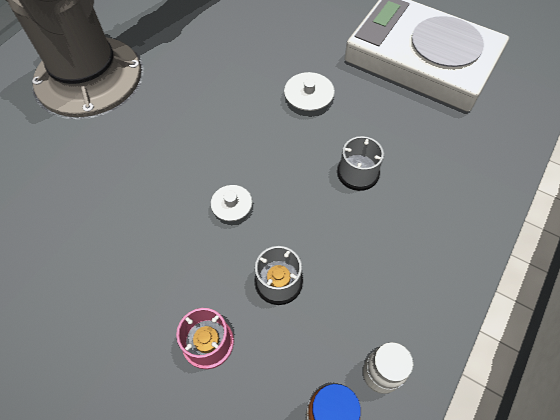

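The top view shows the grey case with the brass weight at about (346,168), the small lid at (304,251) and the pink decoy at (427,192). The empty grey case is at (198,163) and the big lid at (140,260). Next I measure the lid and the case.

```bash
cat >> h.py <<'E'
def circ(P,c,lo,hi,R):
    q=P[(P[...,2]>lo)&(P[...,2]<hi)&(np.hypot(P[...,0]-c[0],P[...,1]-c[1])<R)]
    (x,y),r=cv2.minEnclosingCircle(q[:,:2].astype(np.float32)); return len(q),np.round([x,y,r,*q.mean(0),*np.percentile(q[:,2],[5,95])],4).tolist()
E
python3 - <<'E'
from h import *
T=np.load('pics/top0.npy');S=np.load('pics/scene0.npy')
l=T[251,304]; k=T[146:190,324:370].reshape(-1,3); k=k[k[:,2]>.055]; c=k.mean(0)
print(l,c)
for n,P in(('top',T),('scene',S)):
    print(n,'knob',circ(P,l,.042,.056,.03)); print('flange',circ(P,l,.02,.034,.055)); print('rim',circ(P,c,.0645,.073,.055))
i=T[115:190,290:480:]; print('max z near',np.nanmax(T[115:290,270:480,2]))
E
```

```text
[ 0.47069009 -0.11402701  0.05055258] [ 0.62220899 -0.19414055  0.06631633]
top knob (128, [0.4711, -0.1157, 0.0118, 0.4713, -0.1157, 0.0496, 0.0473, 0.052])
flange (1131, [0.4712, -0.1156, 0.038, 0.4712, -0.1155, 0.0274, 0.0248, 0.0299])
rim (371, [0.6214, -0.1935, 0.0382, 0.6219, -0.1938, 0.0678, 0.0651, 0.0705])
scene knob (142, [0.4719, -0.1147, 0.0124, 0.4733, -0.1157, 0.0485, 0.0441, 0.0511])
flange (1008, [0.4706, -0.115, 0.0391, 0.474, -0.1167, 0.0275, 0.0251, 0.0299])
rim (467, [0.6218, -0.1923, 0.0386, 0.6221, -0.193, 0.0677, 0.0651, 0.0701])
max z near 0.07259821116454768
```

>>> {"api": "send_rows", "payload": {
  "commands": [1, -14.1, -10.6, 0, 0, 0, 0, 1, -14.1, -10.6, 0, 0, 0, 0, 1, -14.1, -10.6, 0, 0, 0, 0, 1, -14.1, -10.6, 0, 0, 0, 0, 1, -14.1, -10.6, 0, 0, 0, 0, 1, -14.1, -10.6, 0, 0, 0, 0, 1, -14.1, -10.6, 0, 0, 0, 0, 1, -14.1, -10.6, 0, 0, 0, 0, 1, -19.4, -26.4, 0, 0, 0, 0, 1, -19.4, -26.4, 0, 0, 0, 0, 1, -19.4, -26.4, 0, 0, 0, 0, 1, -19.4, -26.4, 0, 0, 0, 0],
  "force": 40
}}

```text
time_s: 1.6
tcp_pos: [0.4622, 0.0493, 0.2039]
orientation: [-0.0, 0.135, 0.991, 0.0]
ft_force: [1.3, -0.0, 0.2]
opening: 0.0881
grasp_force: 0.0
```

```bash
cat >> h.py <<'E'
from scipy.spatial.transform import Rotation
def go(t):
    s=arm.read_state(); w,x,y,z=s['orientation']; R=Rotation.from_quat([x,y,z,w])
    T=Rotation.from_quat([0.1360,0.9907,0,0])
    print(s['time_s'],s['tcp_pos'].round(4),s['joints'].round(2),s['ft_force'].round(2),s['opening'])
    print('shift',(R.inv().apply(np.array(t)-s['tcp_pos'])/.025).round(2),'turn',(np.degrees((R.inv()*T).as_rotvec())/5).round(3))
E
python3 -c "
from h import *
go([.4712,-.1155,.12])"
```

```text
1.6 [0.4622 0.0493 0.2039] [-0.54  0.12  0.33  2.06 -0.05  0.97  1.11] [ 1.27 -0.03  0.21] 0.088072631076821
shift [-2.11 -6.26  3.35] turn [ 0.005 -0.001  0.019]
```

>>> {"api": "send_rows", "payload": {
  "commands": [1, -2.1, -6.26, 1.5, 0, 0, 0, 1, -2.1, -6.26, 3.3, 0, 0, 0, 1, -2.1, -6.26, 3.3, 0, 0, 0, 1, -2.1, -6.26, 3.3, 0, 0, 0, 1, -2.1, -6.26, 3.3, 0, 0, 0, 1, -2.1, -6.26, 3.3, 0, 0, 0]
}}

```text
time_s: 2.35
tcp_pos: [0.4719, -0.1127, 0.1221]
orientation: [0.001, 0.134, 0.991, 0.0]
ft_force: [-0.5, -0.2, 0.3]
opening: 0.0881
grasp_force: 0.0
```

```bash
python3 -c "
from h import *
go([.4712,-.1155,.039])"
```

```text
2.35 [ 0.4719 -0.1127  0.1221] [-0.26  0.29  0.43  2.1  -0.17  0.78  1.58] [-0.48 -0.18  0.31] 0.08806537593032997
shift [ 0.   -0.12  3.32] turn [0.013 0.012 0.036]
```

>>> {"api": "send_rows", "payload": {
  "commands": [1, 0, -0.1, 1.5, 0, 0, 0, 1, 0, -0.1, 2.6, 0, 0, 0, 1, 0, -0.1, 3.2, 0, 0, 0, 1, 0, -0.1, 3.2, 0, 0, 0, 1, 0, -0.1, 3.2, 0, 0, 0, 1, 0, -0.1, 3.2, 0, 0, 0]
}}

```text
time_s: 3.1
tcp_pos: [0.4712, -0.117, 0.0424]
orientation: [0.001, 0.136, 0.991, 0.0]
ft_force: [-0.2, -0.5, -0.6]
opening: 0.0876
grasp_force: 0.0
```

```bash
python3 -c "
from h import *
go([.4712,-.1155,.039])"
```

```text
3.1 [ 0.4712 -0.117   0.0424] [-0.19  0.43  0.37  2.15 -0.27  0.6   1.67] [-0.24 -0.46 -0.59] 0.08763137237686754
shift [0.02 0.06 0.14] turn [0.006 0.02  0.003]
```

>>> {"api": "send_rows", "payload": {
  "commands": [1, 0, 0.05, 0.1, 0, 0, 0, 1, 0, 0.05, 0.1, 0, 0, 0, 0.2, 0, 0.05, 0.1, 0, 0, 0, 0, 0, 0.05, 0.1, 0, 0, 0, 0, 0, 0.05, 0.1, 0, 0, 0, 0, 0, 0.05, 0.1, 0, 0, 0, 0, 0, 0.05, 0.1, 0, 0, 0, 0, 0, 0.05, 0.1, 0, 0, 0],
  "force": 40
}}

```text
time_s: 4.1
tcp_pos: [0.4707, -0.1159, 0.0389]
orientation: [-0.0, 0.136, 0.991, 0.0]
ft_force: [0.1, 0.1, -0.4]
opening: 0.0311
grasp_force: 0.0
```

```bash
python3 -c "
from h import *
s=arm.read_state(); print(s['grasp_force'],s['opening'])
go([.4712,-.1155,.15])"
```

```text
0.0 0.031136918138533903
4.1 [ 0.4707 -0.1159  0.0389] [-0.19  0.43  0.37  2.16 -0.27  0.6   1.67] [ 0.13  0.09 -0.36] 0.031136918138533903
shift [-0.02  0.02 -4.44] turn [ 0. -0. -0.]
```

Still closing.

>>> {"api": "send_rows", "payload": {
  "commands": [0, 0, 0, 0, 0, 0, 0, 0, 0, 0, 0, 0, 0, 0, 0, 0, 0, 0, 0, 0, 0, 0, 0, 0, 0, 0, 0, 0],
  "force": 40
}}

```text
time_s: 4.6
tcp_pos: [0.4707, -0.1159, 0.0389]
orientation: [-0.0, 0.136, 0.991, 0.0]
ft_force: [-0.5, 0.5, 0.8]
opening: 0.0002
grasp_force: 0.0
```

>>> {"api": "send_rows", "payload": {
  "commands": [0, 0, 0, -1, 0, 0, 0, 0, 0, 0, -2.5, 0, 0, 0, 0, 0, 0, -4, 0, 0, 0, 0, 0, 0, -4.4, 0, 0, 0, 0, 0, 0, -4.4, 0, 0, 0]
}}

```text
time_s: 5.22
tcp_pos: [0.4708, -0.1157, 0.149]
orientation: [0.0, 0.136, 0.991, 0.0]
ft_force: [0.1, -0.3, -0.1]
opening: 0.0007
grasp_force: 0.0
```

```bash
python3 -c "
from h import *
look('scene','s1'); P=look('top','t1')[1]
go([.6215,-.1933,.15])"
```

```text
5.325 [ 0.4698 -0.1156  0.1478] [-0.28  0.24  0.46  2.08 -0.14  0.85  1.56] [ 0.14  0.25 -0.48] 0.0005276161040826924
shift [-6.68 -1.36 -0.1 ] turn [-0.004 -0.022  0.003]
```

View pics/s1.png

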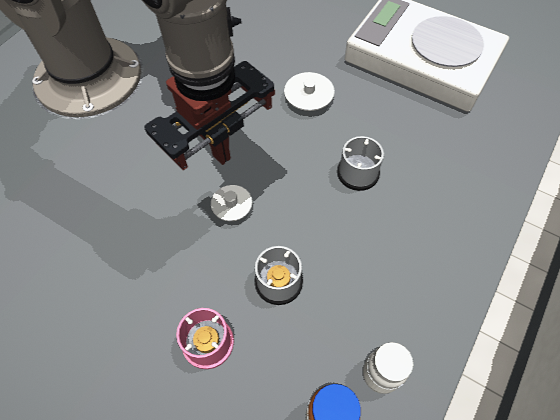

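The fingers shut on nothing. The lid is unmoved at (231,203), and the fingertips show near (222,158). I compare the reported TCP with what the cameras see.

```bash
python3 - <<'E'
from h import *
s=arm.read_state(); t=s['tcp_pos']
for n in('scene','top'):
    i=arm.camera_info(n)
    for p in(t,t-[0,0,.008],[.4712,-.1155,.049]):
        c=(np.linalg.inv(i['pose'])@[*p,1])[:3]; print(n,c[0]/c[2]*i['fx']+i['cx'],c[1]/c[2]*i['fy']+i['cy'])
S=np.load('pics/s1.npy');T=np.load('pics/t1.npy')
print(S[150:166:3,214:232:4].round(3).tolist())
print('lid now top',circ(T,[.4712,-.1155],.02,.034,.055),'scene',circ(S,[.4712,-.1155],.02,.034,.055))
im=cv2.imread('pics/s1.png')[60:260,120:300]; im2=cv2.imread('pics/t1.png')[150:350,220:400]
cv2.imwrite('pics/c1.png',cv2.resize(np.hstack([im,im2]),None,fx=2.2,fy=2.2,interpolation=cv2.INTER_CUBIC))
E
```

```text
scene 221.57268757152673 164.53771836533792
scene 222.1591486158156 167.34215021271888
scene 228.79028651630495 196.20988334811935
top 307.51278239388887 254.4653509662943
top 307.26900139861186 254.18994101884968
top 304.7625717111527 250.673141584662
[[[0.471, -0.126, 0.2], [0.48, -0.127, 0.208], [0.482, -0.121, 0.202], [0.484, -0.114, 0.195], [0.391, -0.003, 0.001]], [[0.466, -0.122, 0.184], [0.479, -0.128, 0.2], [0.481, -0.121, 0.194], [0.483, -0.114, 0.187], [0.395, -0.009, 0.001]], [[0.465, -0.123, 0.176], [0.477, -0.126, 0.189], [0.481, -0.122, 0.188], [0.483, -0.116, 0.181], [0.399, -0.015, -0.0]], [[0.376, -0.039, 0.002], [0.475, -0.126, 0.179], [0.48, -0.123, 0.179], [0.483, -0.117, 0.174], [0.403, -0.022, 0.001]], [[0.38, -0.044, 0.001], [0.387, -0.04, 0.001], [0.481, -0.125, 0.175], [0.4, -0.031, -0.001], [0.406, -0.026, -0.001]], [[0.383, -0.049, -0.001], [0.391, -0.046, 0.001], [0.399, -0.042, 0.002], [0.405, -0.037, 0.001], [0.411, -0.033, 0.0]]]h.py:9: RuntimeWarning: Mean of empty slice.
  (x,y),r=cv2.minEnclosingCircle(q[:,:2].astype(np.float32)); return len(q),np.round([x,y,r,*q.mean(0),*np.percentile(q[:,2],[5,95])],4).tolist()
  ret = um.true_divide(
Traceback (most recent call last):
  File "h.py", line 9, in circ
    (x,y),r=cv2.minEnclosingCircle(q[:,:2].astype(np.float32)); return len(q),np.round([x,y,r,*q.mean(0),*np.percentile(q[:,2],[5,95])],4).tolist()
                                                                                                          ~~~~~~~~~~~~~^^^^^^^^^^^^^^^
IndexError: index -1 is out of bounds for axis 0 with size 0
```

```bash
python3 - <<'E'
from h import *
t=arm.read_state()['tcp_pos']; S=np.load('pics/s1.npy')
m=(np.abs(S[...,0]-t[0])<.06)&(np.abs(S[...,1]-t[1])<.06)&(S[...,2]>.1)&(S[...,2]<.26)
q=S[m]; print(t,np.sort(q[:,2])[:8])
for a in np.arange(.165,.25,.01):
    k=q[(q[:,2]>a)&(q[:,2]<a+.01)]
    if len(k): print(round(a,3),len(k),k.min(0).round(3),k.max(0).round(3))
print('lid',circ(S,[.4712,-.1155],.02,.034,.055))
v,u=np.where(m);print(v.max(),u[v==v.max()])
im=cv2.imread('pics/s1.png')[60:260,120:300]
cv2.imwrite('pics/c1.png',cv2.resize(im,None,fx=3,fy=3,interpolation=cv2.INTER_CUBIC))
E
```

```text
[ 0.46982528 -0.11558835  0.14781014] [0.16832839 0.16836816 0.16884257 0.16942844 0.16948229 0.1696491
 0.16994801 0.16998184]
0.165 30 [ 0.459 -0.127  0.168] [ 0.485 -0.11   0.175]
0.175 72 [ 0.459 -0.128  0.175] [ 0.486 -0.109  0.185]
0.185 65 [ 0.458 -0.127  0.185] [ 0.485 -0.11   0.194]
0.195 65 [ 0.46  -0.128  0.195] [ 0.485 -0.108  0.205]
0.205 71 [ 0.462 -0.129  0.205] [ 0.487 -0.108  0.215]
0.215 40 [ 0.478 -0.131  0.215] [ 0.486 -0.107  0.225]
0.225 1 [ 0.487 -0.106  0.227] [ 0.487 -0.106  0.227]
0.235 1 [ 0.47  -0.142  0.244] [ 0.47  -0.142  0.244]
0.245 45 [ 0.462 -0.149  0.245] [ 0.51  -0.1    0.255]
lid (1005, [0.4705, -0.1149, 0.0398, 0.4741, -0.1166, 0.0275, 0.0252, 0.0297])
164 [221 222]
```

View pics/c1.png

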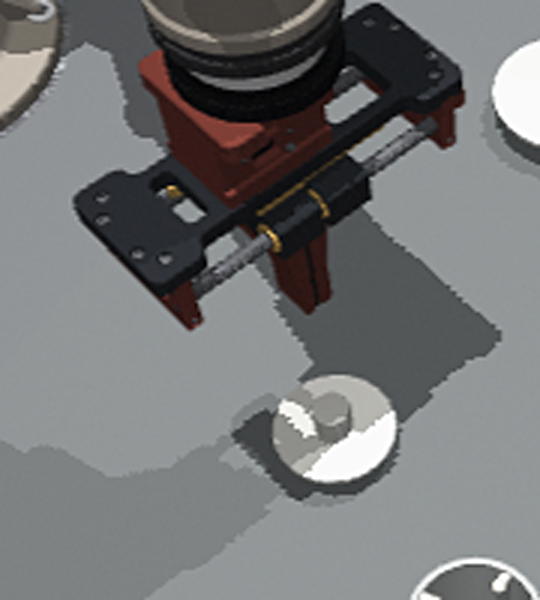

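The crop shows the fingertips about 28 mm higher than the reported TCP implies, at z ≈ 0.168 instead of 0.140. The gripper body is higher by the same amount, and x and y agree. The reported z therefore reads about 28 mm low, so I allow for it and check with the camera before gripping.

>>> {"api": "send_rows", "payload": {
  "commands": [1, 0, 0, 0, 0, 0, 0, 1, 0, 0, 0, 0, 0, 0, 1, 0, 0, 0, 0, 0, 0, 1, 0, 0, 0, 0, 0, 0, 1, 0, 0, 0, 0, 0, 0, 1, 0, 0, 1, 0, 0, 0, 1, 0, 0, 2, 0, 0, 0, 1, 0, 0, 3, 0, 0, 0, 1, 0, 0, 4, 0, 0, 0, 1, 0, 0, 4.8, 0, 0, 0, 1, 0, 0, 5.2, 0, 0, 0, 1, 0, 0, 5.2, 0, 0, 0]
}}

```text
time_s: 6.82
tcp_pos: [0.4704, -0.1159, 0.0187]
orientation: [-0.0, 0.136, 0.991, -0.0]
ft_force: [-0.2, -0.3, -0.5]
opening: 0.088
grasp_force: 0.0
```

```bash
python3 - <<'E'
from h import *
S=look('scene','s2')[1]; go([.4712,-.1155,.0125]); t=arm.read_state()['tcp_pos']
im=cv2.imread('pics/s2.png')[100:260,150:310]
cv2.imwrite('pics/c2.png',cv2.resize(im,None,fx=3.5,fy=3.5,interpolation=cv2.INTER_CUBIC))
m=(np.abs(S[...,0]-t[0])<.02)&(np.abs(np.abs(S[...,1]-t[1])-.05)<.015)&(S[...,2]>.012)&(S[...,2]<.08)
q=S[m];print(np.sort(q[:,2])[:12])
print('lid',circ(S,[.4712,-.1155],.02,.034,.055))
E
```

```text
6.875 [ 0.4709 -0.1159  0.0192] [-0.18  0.47  0.36  2.16 -0.31  0.55  1.7 ] [ 0.57 -0.01 -1.13] 0.08782742130835129
shift [-0.01  0.02  0.27] turn [ 0.     0.001 -0.001]
[0.02391524 0.02471965 0.02477974 0.02515599 0.02516195 0.02518704
 0.02519551 0.02522517 0.02573659 0.02607649 0.02611073 0.02615375]
lid (907, [0.472, -0.114, 0.0386, 0.4777, -0.1171, 0.0275, 0.0251, 0.03])
```

View pics/c2.png

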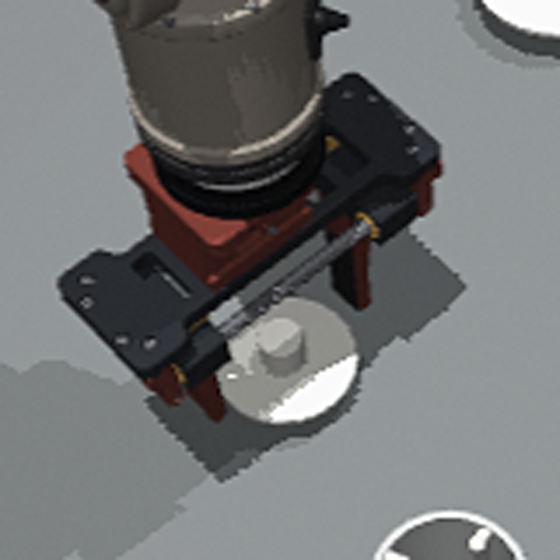

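The open fingers straddle the lid, with the knob centred between them and the tips a little above the flange. I lower 6 mm more and grip.

>>> {"api": "send_rows", "payload": {
  "commands": [1, 0, 0, 0.25, 0, 0, 0, 1, 0, 0, 0.25, 0, 0, 0, 0, 0, 0, 0.25, 0, 0, 0, 0, 0, 0, 0.25, 0, 0, 0, 0, 0, 0, 0.25, 0, 0, 0, 0, 0, 0, 0.25, 0, 0, 0, 0, 0, 0, 0.25, 0, 0, 0, 0, 0, 0, 0.25, 0, 0, 0, 0, 0, 0, 0.25, 0, 0, 0, 0, 0, 0, 0.25, 0, 0, 0, 0, 0, 0, 0.25, 0, 0, 0, 0, 0, 0, 0.25, 0, 0, 0],
  "force": 40
}}

```text
time_s: 8.38
tcp_pos: [0.4706, -0.1159, 0.0127]
orientation: [-0.0, 0.136, 0.991, 0.0]
ft_force: [0.7, -0.6, -0.0]
opening: 0.023
grasp_force: 39.9
```

Gripped: the opening is 23 mm at 40 N. Lid origin z is now reported z − 0.0127. I lift and carry it.

>>> {"api": "send_rows", "payload": {
  "commands": [0, 0, 0, -1, 0, 0, 0, 0, 0, 0, -2.5, 0, 0, 0, 0, 0, 0, -4, 0, 0, 0, 0, 0, 0, -4.4, 0, 0, 0, 0, -2, -0.4, -4.4, 0, 0, 0, 0, -4, -0.8, -4.4, 0, 0, 0, 0, -5.5, -1.1, -4.4, 0, 0, 0, 0, -6.5, -1.3, -4.4, 0, 0, 0, 0, -6.5, -1.3, -4.4, 0, 0, 0, 0, -6.5, -1.3, -4.4, 0, 0, 0]
}}

```text
time_s: 9.62
tcp_pos: [0.6171, -0.1904, 0.1216]
orientation: [-0.001, 0.136, 0.991, 0.0]
ft_force: [-0.3, -0.7, -0.6]
opening: 0.0232
grasp_force: 39.9
```

```bash
python3 - <<'E'
from h import *
S=look('scene','s3')[1]; T=look('top','t3')[1]; go([.6215,-.1933,.085]); t=arm.read_state()['tcp_pos']
z=t[2]-.0127+.027
for n,P in(('s',S),('t',T)): print(n,'flange',z.round(4),circ(P,t[:2],z-.004,z+.003,.05)); print('rim',circ(P,[.6215,-.1933],.064,.073,.045))
v=np.hstack([cv2.imread('pics/s3.png')[130:330,180:380],cv2.imread('pics/t3.png')[70:270,250:450]])
cv2.imwrite('pics/c3.png',cv2.resize(v,None,fx=2,fy=2))
E
```

```text
9.725 [ 0.6173 -0.1903  0.1223] [-0.11  0.54  0.44  1.73 -0.28  0.94  1.74] [-0.72 -0.06  0.11] 0.023117945448118956
shift [-0.2  -0.07  1.49] turn [ 0.005 -0.016  0.002]
s flange 0.1366 (885, [0.6185, -0.1901, 0.038, 0.6326, -0.1982, 0.1365, 0.1343, 0.1385])
rim (274, [0.6224, -0.1931, 0.0378, 0.6343, -0.2089, 0.0676, 0.0647, 0.07])
t flange 0.1366 (20, [0.6261, -0.1594, 0.018, 0.6298, -0.1587, 0.1371, 0.1337, 0.1388])
rim (19, [0.6157, -0.1585, 0.0072, 0.6162, -0.1582, 0.0677, 0.0649, 0.0704])
```

View pics/c3.png

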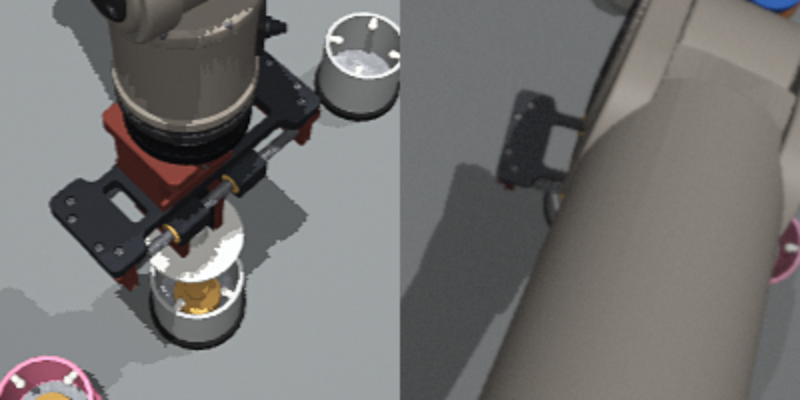

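The lid hangs level in the fingers, its flange at the expected height and 4 mm off the case axis. I correct sideways and lower it to 7 mm above the nubs.

>>> {"api": "send_rows", "payload": {
  "commands": [0, -0.15, -0.05, 0, 0, 0, 0, 0, -0.15, -0.05, 0.6, 0, 0, 0, 0, -0.15, -0.05, 1.2, 0, 0, 0, 0, -0.15, -0.05, 1.6, 0, 0, 0, 0, -0.15, -0.05, 1.8, 0, 0, 0, 0, -0.15, -0.05, 1.8, 0, 0, 0, 0, -0.15, -0.05, 1.8, 0, 0, 0]
}}

```text
time_s: 10.6
tcp_pos: [0.622, -0.1933, 0.0781]
orientation: [0.0, 0.136, 0.991, -0.0]
ft_force: [-0.6, -0.4, -0.8]
opening: 0.0231
grasp_force: 39.9
```

```bash
python3 - <<'E'
from h import *
S=look('scene','s4')[1]; go([.6215,-.1933,.0687]); t=arm.read_state()['tcp_pos']
z=t[2]-.0127+.027
print(z,circ(S,t[:2],z-.004,z+.003,.05)); print('rim',circ(S,[.6215,-.1933],.064,.072,.043))
E
```

```text
10.65 [ 0.622  -0.1933  0.0782] [-0.09  0.6   0.42  1.74 -0.31  0.86  1.76] [ 0.58  0.19 -1.09] 0.022931005169126276
shift [ 0.02 -0.01  0.38] turn [0.    0.009 0.001]
0.09245004685992148 (768, [0.6233, -0.193, 0.0378, 0.6383, -0.2009, 0.093, 0.0909, 0.0949])
rim (156, [0.6302, -0.2028, 0.035, 0.6385, -0.2158, 0.0679, 0.0651, 0.0701])
```

Centred to about 1 mm. I lower it onto the nubs.

>>> {"api": "send_rows", "payload": {
  "commands": [0, 0.03, 0, 0.15, 0, 0, 0, 0, 0.03, 0, 0.28, 0, 0, 0, 0, 0.03, 0, 0.36, 0, 0, 0, 0, 0.03, 0, 0.4, 0, 0, 0, 0, 0.03, 0, 0.4, 0, 0, 0]
}}

```text
time_s: 11.28
tcp_pos: [0.6212, -0.193, 0.0678]
orientation: [0.0, 0.136, 0.991, -0.0]
ft_force: [-0.0, -0.1, -0.4]
opening: 0.0231
grasp_force: 39.9
```

>>> {"api": "send_rows", "payload": {
  "commands": [0, 0, 0, 0.04, 0, 0, 0, 0, 0, 0, 0.08, 0, 0, 0, 0, 0, 0, 0.08, 0, 0, 0]
}}

```text
time_s: 11.65
tcp_pos: [0.6215, -0.1931, 0.0665]
orientation: [0.001, 0.136, 0.991, 0.0]
ft_force: [-1.4, 1.1, 6.0]
opening: 0.0233
grasp_force: 39.9
```

>>> {"api": "send_rows", "payload": {
  "commands": [0, 0, 0, 0.04, 0, 0, 0, 0, 0, 0, 0.08, 0, 0, 0, 0, 0, 0, 0.08, 0, 0, 0]
}}

```text
time_s: 12.02
tcp_pos: [0.622, -0.1934, 0.0653]
orientation: [0.001, 0.136, 0.991, 0.0]
ft_force: [-2.0, -0.9, 10.6]
opening: 0.0231
grasp_force: 40.0
```

>>> {"api": "send_rows", "payload": {
  "commands": [0, 0, 0, 0.04, 0, 0, 0, 0, 0, 0, 0.06, 0, 0, 0, 0, 0, 0, 0.06, 0, 0, 0]
}}

```text
time_s: 12.4
tcp_pos: [0.6221, -0.1935, 0.0642]
orientation: [0.001, 0.136, 0.991, 0.0]
ft_force: [-2.9, 0.9, 12.5]
opening: 0.0233
grasp_force: 40.0
```

>>> {"api": "send_rows", "payload": {
  "commands": [0, 0, 0, 0.04, 0, 0, 0, 0, 0, 0, 0.04, 0, 0, 0]
}}

```text
time_s: 12.65
tcp_pos: [0.6218, -0.1926, 0.0613]
orientation: [0.001, 0.136, 0.991, 0.0]
ft_force: [3.4, -0.0, -4.8]
opening: 0.0232
grasp_force: 39.9
```

The force peaked at about 12.5 N and then dropped: it has given way. I follow it down until it seats.

>>> {"api": "send_rows", "payload": {
  "commands": [0, 0, 0, 0.04, 0, 0, 0, 0, 0, 0, 0.04, 0, 0, 0]
}}

```text
time_s: 12.9
tcp_pos: [0.6207, -0.1932, 0.0596]
orientation: [-0.0, 0.136, 0.991, -0.0]
ft_force: [2.6, -1.1, -3.6]
opening: 0.0229
grasp_force: 39.8
```

>>> {"api": "send_rows", "payload": {
  "commands": [0, 0, 0, 0.04, 0, 0, 0, 0, 0, 0, 0.04, 0, 0, 0, 0, 0, 0, 0.04, 0, 0, 0]
}}

```text
time_s: 13.28
tcp_pos: [0.6207, -0.1932, 0.0592]
orientation: [-0.0, 0.136, 0.991, -0.0]
ft_force: [1.1, -0.0, -0.8]
opening: 0.0233
grasp_force: 39.9
```

>>> {"api": "send_rows", "payload": {
  "commands": [0, 0, 0, 0.04, 0, 0, 0, 0, 0, 0, 0.04, 0, 0, 0, 0, 0, 0, 0.04, 0, 0, 0]
}}

```text
time_s: 13.65
tcp_pos: [0.6209, -0.1932, 0.0585]
orientation: [0.0, 0.136, 0.991, -0.0]
ft_force: [-1.5, -1.5, 3.4]
opening: 0.0231
grasp_force: 39.9
```

>>> {"api": "send_rows", "payload": {
  "commands": [0, 0, 0, 0.04, 0, 0, 0, 0, 0, 0, 0.04, 0, 0, 0, 0, 0, 0, 0.04, 0, 0, 0]
}}

```text
time_s: 14.02
tcp_pos: [0.621, -0.1932, 0.0578]
orientation: [0.0, 0.136, 0.991, -0.0]
ft_force: [-2.0, -0.8, 7.1]
opening: 0.0233
grasp_force: 39.9
```

At 7 N it follows the foot's stiffness at exactly the home height. I stop pushing, relieve the force and let go.

>>> {"api": "send_rows", "payload": {
  "commands": [0, 0, 0, -0.06, 0, 0, 0, 0, 0, 0, -0.07, 0, 0, 0, 0.6, 0, 0, -0.07, 0, 0, 0, 0.6, 0, 0, -0.07, 0, 0, 0, 0.6, 0, 0, -0.07, 0, 0, 0, 0.6, 0, 0, -0.07, 0, 0, 0, 0.6, 0, 0, -0.6, 0, 0, 0, 0.6, 0, 0, -1.8, 0, 0, 0, 0.6, 0, 0, -3.5, 0, 0, 0, 0.6, 0, 0, -4, 0, 0, 0]
}}

```text
time_s: 15.28
tcp_pos: [0.6227, -0.1938, 0.1609]
orientation: [0.003, 0.136, 0.991, -0.0]
ft_force: [0.7, 0.8, -0.1]
opening: 0.0526
grasp_force: 0.0
```

>>> {"api": "send_rows", "payload": {
  "commands": [0.6, 4, 4, -1, 0, 0, 0, 0.6, 4, 6, -1, 0, 0, 0, 0.6, 4, 8, -1, 0, 0, 0, 0.6, 4, 8, -1, 0, 0, 0, 0.6, 4, 8, -1, 0, 0, 0, 0.6, 4, 8, -1, 0, 0, 0]
}}

```text
time_s: 16.02
tcp_pos: [0.5782, 0.0256, 0.182]
orientation: [-0.0, 0.136, 0.991, -0.0]
ft_force: [0.1, -0.5, 0.7]
opening: 0.0523
grasp_force: 0.0
```

```bash
python3 - <<'E'
from h import *
S=look('scene','s5')[1]; T=look('top','t5')[1]; go([.6,-.1,.2])
c=[.6215,-.1933]
for P in(S,T):
  try: print('flange',circ(P,c,.064,.082,.043),'knob',circ(P,c,.09,.11,.03))
  except Exception as e: print('hidden')
v=np.hstack([cv2.imread('pics/s5.png')[150:380,150:400],cv2.imread('pics/t5.png')[90:320,200:450]])
cv2.imwrite('pics/c5.png',cv2.resize(v,None,fx=1.6,fy=1.6))
E
```

```text
16.125 [0.5784 0.0246 0.1821] [-0.5   0.36  0.44  1.84 -0.18  0.98  1.32] [-0.46 -0.45  0.35] 0.05261099223938382
shift [-2.19 -4.56 -0.71] turn [-0.01  -0.001 -0.031]
flange (1487, [0.6218, -0.193, 0.0384, 0.6238, -0.1954, 0.0733, 0.0709, 0.0755]) knob (179, [0.6222, -0.1926, 0.0122, 0.6224, -0.1935, 0.0952, 0.0926, 0.0974])
flange (1239, [0.6214, -0.1935, 0.0383, 0.6206, -0.1928, 0.0733, 0.0708, 0.0756]) knob (149, [0.6216, -0.1933, 0.012, 0.621, -0.1933, 0.0952, 0.0923, 0.0977])
```

View pics/c5.png

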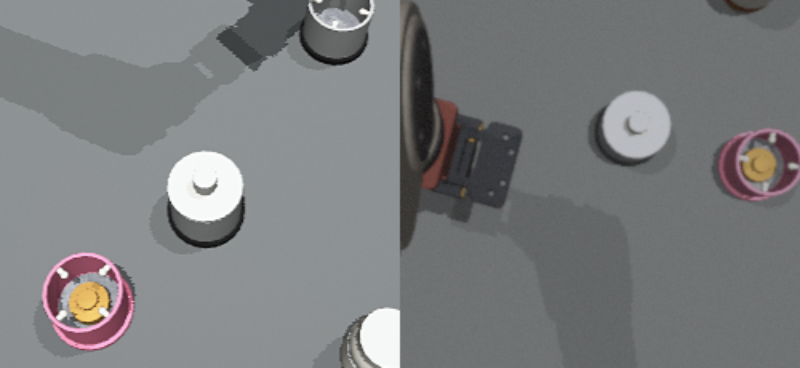

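The lid sits flat and centred on the grey case. The flange top is at 73.3 mm and the knob top at 95.2 mm, where fully home is 73 and 95 mm. The gripper is clear.

```bash
python3 -c "
from workcell import arm
print(arm.job_done())"
```

```text
the job is handed in; nothing more can be done
None
```

The smaller lid is snapped fully home on the grey case with the brass weight, and the arm has let go and moved clear; the larger lid was not touched, and the job is handed in. The first grip closed on nothing, because the reported height reads about 28 mm low, so I gripped again with that allowed for.

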